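# Unlatch the blue slide cassette from the slide loader

### The arm

A 6-joint arm with a two-finger parallel gripper is mounted at the origin on a cart in front of the work surface, level with it; the furniture and walls round the work are solid. World frame = base frame: x ahead of the robot, y to its left, z up, the work surface at z = 0. Lengths are in m, angles in rad, forces in N, time in s.
With the tool pointing down it reaches from about 0.3 to 0.775 m from the base axis. Payload 14.6 kg.
Tool frame: the origin (TCP) lies at the very end of the fingers, on their centre line; the grasp point (between the pads) lies 19 mm behind it; z points along the fingers, y is the line along which they close (so a half turn about z gives the same grasp; the last joint's range is limited). The gripper opens to 94 mm and grips with 3 to 60 N. Pads are 16 mm wide; open, the fingers measure 119 mm over their backs; the gripper's body (75 mm by 177 mm) begins 78 mm behind the grasp point.
Start: joints at [-1.407, 0.3, 1.521, -0, 1.321, -0.067], TCP at [0.126, -0.535, 0.205] pointing down, gripper open.
Joint ranges: [-3.03, 3.03], [-0.79, 2.21], [0.23, 2.52], [-1.04, 4.18], [0, 3.07], [-2.55, 2.55]. Speed limits (rad/s): [2.22, 2.22, 2.57, 3.14, 3.14, 3.14].

### API

Orientations are given as [roll, pitch, yaw] about the fixed x, y, z axes, in that order (R = Rz(yaw) Ry(pitch) Rx(roll)).
In Python, from station import status, vision, order, silhouettes gives the robot as it stands. The module is installed in compiled form; this text tells all that it offers.
- The arm moves only by the shell command python3 -m pendant 'ROWS' [FORCE]. ROWS is JSON, one flat list of numbers, 7 for each row, row after row: the shift along the tool's x, y, z in units of 500 mm (1.0 is 500 mm), then the turn, a rotation vector about the tool's x, y, z in units of 90 degrees (1.0 is 90 degrees), then the opening, from -1 (shut) to 1 (fully open). A call has 1 to 12 rows; each row is the pose to reach, as a shift and turn from the pose commanded when the call began, along the tool's axes at that moment; what a row does not reach only later rows make up. A row lasts 1/10 s, in which the tool goes at most 50 mm and 8.59 degrees, less where a joint would pass 70% of its speed; a pose out of reach is approached as far as the arm can. A call with a number of a shift or a turn outside -1 to 1 is refused whole. A call with a gripper value outside its range is refused whole. The fingers move at their own pace and stop on an object; FORCE is the grip in N (left out, the last holds). Time passes only in rows, so rows that repeat a pose let the fingers close. It gives the time, the measured TCP pose, the force, the opening and the grip force at its end, in the units of the state.
- status.get_obs(): the state, without advancing time (a new reading comes with each control period).
- vision.camera(name): name is "scene" or "top" or "wrist"; returns a dict with "pixels" (400x640x3 uint8, red, green, blue), "K" (3x3 intrinsics, pixels), "R" (3x3) and "t" (3): a world point X has camera coordinates R X + t. Camera axes: x right, y down, z forward; pixel columns grow to the right and rows downward; lengths in m; the calibration is good to about 2 mm. The wrist camera is an equidistant fisheye: a pixel r from the principal point sees the ray r / f radians off the axis. A picture is of the moment at which its call begins. There is no depth.
- order.hand_in(): hands the job in; it is judged then, once.
Trained networks look in a picture, given as the dict that the camera call returned (one of the last four; its "shot" number tells which), for a name from the list of things; names that differ only in an ending like _2 or _b are one class to them, and where a whole thing is asked for, a point or a joint stands for the part that bears it (a point fixed in the world has none). Each returns a list of dicts, best first, with "score" (0 to 1); they miss things now and then, are a little off and sometimes report something else, mostly with a low value. They report only what shows in the picture. A call takes as long as a camera call.
- silhouettes(target, picture): "region" (400x640 bool, what is visible of it) and "extent" ([left, top, right, bottom] in pixels, round what is visible of it).
The state is a dict: "time_s": time; "qpos": joint angles; "joint_vel": joint speeds; "tau": joint torques, N m; "ee_pos": TCP position; "eef_rot": TCP orientation; "force": force on the tool from outside, world axes, zero at the start; "moment": the same for the moment, N m; "grip_width": finger opening in m; "grip_force": force on a finger pad.
Only numpy, scipy, OpenCV 4.12 (cv2) and the standard library are available. Lean on these libraries where they do the work, as an engineer would, in place of code of your own. Each camera call takes 0.05 s, during which the arm holds its last target. There are 200 camera calls.

### The job

The blue cassette of microscope slides in the bench loader is finished: push the loader's clear sliding cover all the way back under the housing, pinch the blue cassette's two side catches together so that they let go, and lift the cassette straight up out of its bay. The job finishes while you are still holding it by the squeezed catches, upright and still, with its underside higher than every part of the loader. Leave the yellow cassette locked in its bay, the cover open, and the tip box, timer and dish where they are.

Things in the scene. Friction and masses are not known exactly. Their poses are not given: they have to be found in the camera images.
- loader: White bench unit, fixed, 260 x 280 mm. Origin: centre of underside, on the bench; x from its front (robot side) to its back, z up. In mm: front part, walls 100 high round an open well x -121..-11, y -126..126, with two cassette bays centred at x -66, y +65 and -65; grey plate round the bays, top at z 62. Back part x 14..130: housing with display, 131 high, the tallest part
- cover (a joint): Clear sliding cover over the well, 4 mm thick, top at z = 100 mm of the loader. Metres slid back (+x of the loader): 0 closed, 0.112 fully open at its stop; starts at 0 to 0.03. Stays where it is left; drag about 2 N. Until fully open it bars the way to the cassettes
- cover_grip (a point): Centre of the black grip block that stands on the cover near its front edge, 15 mm along the loader's x, 40 mm along its y, 20 mm high (z 104 to 124 mm of the loader, this point at 112; the middle of the loader's width); moves with the cover
- blue: Blue slide cassette with pale blue slide ends, 76 (x) x 30 (y) x 79 mm high, under 0.35 kg. Origin: centre of underside. Seated in either bay, axes as the loader's, underside at z = 12 mm of the loader, 1 mm play. On each long side (+y, -y) at mid length a sprung lever, hinged near the foot, whose nose hooks under the loader's grey plate and holds it down until both are squeezed in
- blue_pinch (a point): Point midway between the blue cassette's two white thumb pads (the levers' upper ends), 70 mm above its underside: pinch here along the cassette's y. Pads 24 mm wide (x), 26 mm high (54 to 80 mm above the underside); 62 mm over their upper edges, about 42 mm when fully squeezed. 30 mm or more free beside each pad
- blue_l (a joint): Catch on the +y side of the blue cassette, rad: 0 at rest (hooked), 0.15 squeezed to its stop; lets go from about 0.10. About 2 N on the pad to start, 5 N at the stop; it springs back when let go
- blue_r (a joint): The same for the catch on its -y side
- yellow: Yellow slide cassette with pale yellow slide ends, the same make, in the other bay; must stay locked there. Origin: centre of its underside
- tip_box: Box of pipette tips, black with a clear lid, 97 x 130 x 107 mm, beside the loader; bystander. Origin: centre of its underside
- timer: White bench timer, 39 x 74 x 59 mm, beside the loader; bystander. Origin: centre of its underside
- dish: Petri dish, 92 mm across, 15 mm high, beside the loader; bystander. Origin: centre of its underside

How it is judged:
On the way, in this order (a step that is already met when the one before it is completed fails the run):
1. the cover is pushed fully back (value of joint cover above 0.104 m), for 0.2 s.
2. both catches of the blue cassette are squeezed in while it still sits in its bay (value of joint each of blue_l, blue_r above 0.09 rad and z of blue in the frame of loader below 0.02 m), for 0.1 s.
At the end, for the whole second after the job is handed in: Blue cassette held in the fingers by both squeezed catches (each over 0.08 rad), underside over 132 mm above the bench (loader: 131 mm), within 0.2 rad of upright, still (under 30 mm/s), not touching the loader; cover open (over 95 mm); yellow cassette down in its bay (height (world z) of blue above 0.132 m and angle between blue's own z axis and vertical below 0.2 rad and value of joint each of blue_l, blue_r above 0.08 rad and contact force between the fingers and blue above 2 N and contact force between blue and loader below 0.1 N and linear speed of blue below 0.03 m/s and value of joint cover above 0.095 m and z of yellow in the frame of loader below 0.018 m); the arm keeps its last pose, push and grip.
It fails at once if the yellow cassette is pulled or shifted in its bay by more than 8 mm (distance of yellow from where it was at the start of the episode above 0.008 m).
It fails at once if the blue cassette is tipped more than 0.5 rad (angle between blue's own z axis and vertical above 0.5 rad).
It fails at once if the tip box, timer or dish is pushed more than 2 cm (distance of any of tip_box, timer, dish from where it was at the start of the episode above 0.02 m).
It also fails if it takes over 48 s, if anything falls off the work surface, if the arm or the gripper's body presses on something with over 40 N, if the wrist force passes 120 N, or if a joint passes its speed limit or range.

## Working session

There is one attempt and no reset: what is moved stays moved. The work goes in short steps, Python scripts to look and compute and a shell command to move; the robot and the scene stay as the last step left them, time stands still between calls to the robot, and variables do not carry over. Pictures are saved under pics/ and viewed, at most 10 in all, crops included, and the job is handed in when it is done.

```bash
mkdir -p pics
cat > h.py <<'E'
import numpy as np, cv2
from station import status, vision, order, silhouettes
def save(p,n): cv2.imwrite('pics/'+n,cv2.cvtColor(p['pixels'],cv2.COLOR_RGB2BGR))
def plane(p,uv,z):
    K,R,t=map(np.array,(p['K'],p['R'],p['t']))
    d=R.T@np.linalg.solve(K,[uv[0],uv[1],1]); c=-R.T@t
    return c+d*(z-c[2])/d[2]
def proj(p,X):
    K,R,t=map(np.array,(p['K'],p['R'],p['t']))
    q=(R@np.atleast_2d(X).T).T+t; q=(K@q.T).T; return q[:,:2]/q[:,2:]
E
python3 - <<'E'
from h import *
o=status.get_obs(); print(o)
for c in ('top','scene'):
    p=vision.camera(c); save(p,c+'1.png'); print(c,np.round(-np.array(p['R']).T@p['t'],3))
    for n in ('loader','cover','cover_grip','blue','yellow','blue_l','tip_box','timer','dish'):
        for s in silhouettes(n,p)[:2]:
            m=s['region']; ys,xs=np.nonzero(m); print(n,round(s['score'],2),s['extent'],m.sum(),xs.mean().round(1),ys.mean().round(1))
E
```

```text
{'time_s': 0.0, 'qpos': array([-1.40657504e+00,  3.00489016e-01,  1.52160391e+00,  2.94466604e-05,
        1.32070991e+00, -6.66063336e-02]), 'joint_vel': array([-0.00097001,  0.00107427,  0.00051531, -0.00049558,  0.00060561,
        0.00123538]), 'tau': array([ 9.45769862e-04, -5.31805694e+01, -3.52739239e+01,  7.08472123e-02,
        2.44538515e-02, -1.03886248e-04]), 'ee_pos': array([ 0.12578699, -0.53514013,  0.20486685]), 'eef_rot': array([-3.14038705e+00, -1.09004682e-04,  2.30820251e-01]), 'force': array([-0.57774327, -0.59312739,  0.29492491]), 'moment': array([ 0.02548413, -0.03898027, -0.06485555]), 'grip_force': 0.0, 'grip_width': 0.09401223031671159}
top [ 0.176 -0.019  1.872]
loader 0.76 [239.9, 139.3, 331.6, 224.4] 6274 287.5 180.4
cover 0.7 [253.5, 172.7, 328.8, 215.6] 2382 289.9 194.0
cover_grip 0.77 [254.2, 173.4, 326.3, 213.4] 2378 289.6 194.0
tip_box 0.86 [406.0, 142.0, 450.5, 179.7] 1074 427.6 162.0
timer 0.71 [197.7, 185.0, 218.2, 198.5] 212 206.2 191.0
dish 0.59 [402.6, 217.5, 426.9, 237.4] 531 413.5 227.1
dish 0.21 [197.0, 185.0, 216.4, 199.5] 184 206.3 191.3
scene [-0.438  0.483  1.071]
loader 0.66 [209.2, 152.2, 341.6, 270.6] 9485 274.5 209.4
cover 0.56 [238.2, 177.6, 330.4, 239.6] 2766 282.9 210.8
cover_grip 0.66 [237.0, 182.5, 331.9, 240.9] 2687 283.6 210.6
timer 0.98 [165.2, 242.2, 193.2, 275.5] 522 178.2 257.7
dish 0.64 [434.9, 194.8, 448.9, 220.1] 184 441.9 209.8
```

Run:
```python
from h import *
a=cv2.imread('pics/top1.png')[120:250,185:345]; b=cv2.imread('pics/scene1.png')[140:285,195:355]
a=cv2.resize(a,None,fx=5,fy=5,interpolation=cv2.INTER_CUBIC)[:600]; cv2.imwrite('pics/topc.png',a)
b=cv2.resize(b,None,fx=4,fy=4,interpolation=cv2.INTER_CUBIC); cv2.imwrite('pics/scenec.png',b)
```

```text
(no output)
```

View pics/topc.png

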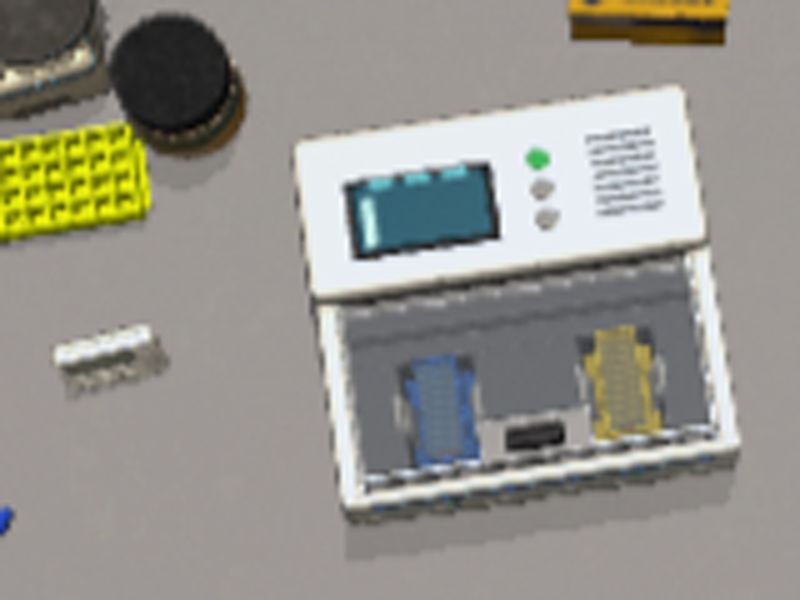

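View pics/scenec.png

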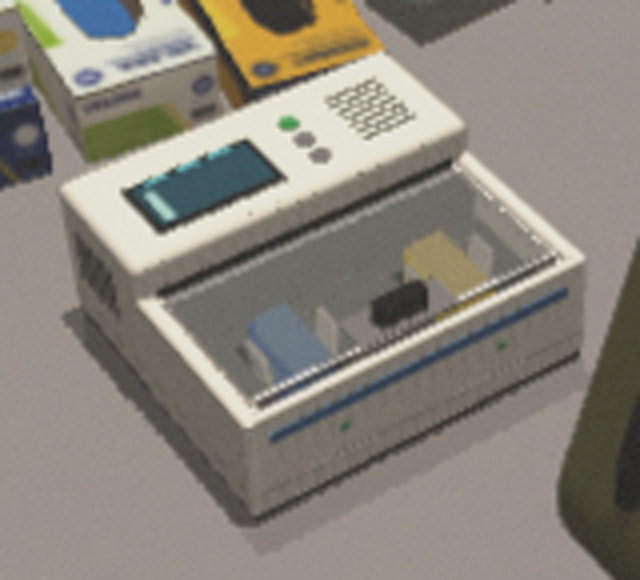

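The images show the blue cassette at the loader's +y (left) bay: top crop (440,408), or px (273,202). Yellow is on the right at top crop (625,382). The grip block is at crop (535,435) and the cover is nearly closed. I'll fit the loader pose from its corners in both views.

```bash
cat >> h.py <<'E'
def L2W(s,P):
    P=np.atleast_2d(P).astype(float); c,q=np.cos(s[2]),np.sin(s[2])
    return np.c_[s[0]+c*P[:,0]-q*P[:,1],s[1]+q*P[:,0]+c*P[:,1],P[:,2]]
E
python3 - <<'E'
from h import *
from scipy.optimize import least_squares
pt,ps=vision.camera('top'),vision.camera('scene')
T=[((297,143),(130,140,131)),((684,87),(130,-140,131)),((318,300),(14,140,131)),((708,243),(14,-140,131)),((347,508),(-130,140,100)),((740,440),(-130,-140,100))]
S=[((255,520),(-130,140,0)),((248,428),(-130,140,100)),((583,258),(-130,-140,100)),((65,190),(130,140,131)),((465,135),(14,-140,131)),((135,275),(14,140,131))]
ut=np.array([a for a,_ in T])/5+[185,120]; us=np.array([a for a,_ in S])/4+[195,140]
Pt=np.array([b for _,b in T])/1e3; Ps=np.array([b for _,b in S])/1e3
def f(s,w=(1,1)): return np.r_[w[0]*(proj(pt,L2W(s,Pt))-ut).ravel(),w[1]*(proj(ps,L2W(s,Ps))-us).ravel()]
for w in ((1,1),(1,0),(0,1)):
    r=least_squares(f,[.4,.1,.1],kwargs=dict(w=w)); print(w,r.x.round(4))
    if w==(1,1): s=r.x; print(r.fun.round(1))
g=plane(pt,(185+535/5,120+435/5),.12)
c,q=np.cos(s[2]),np.sin(s[2]); d=g[:2]-s[:2]
print('grip world',g,'loader',c*d[0]+q*d[1],-q*d[0]+c*d[1])
print('blue',L2W(s,[[-.066,.065,.082]]))
for n,z,im in (('timer',.059,pt),('tip_box',.107,pt),('dish',.015,pt)):
    e=silhouettes(n,im)
    if e: x=e[0]['extent']; print(n,plane(im,((x[0]+x[2])/2,(x[1]+x[3])/2),z).round(3))
E
```

```text
(1, 1) [0.59   0.0808 0.1403]
[-1.4 -0.5  0.3 -1.  -1.4  0.1  0.7 -0.6 -0.8  0.6  0.6  2.   0.9  2.8
 -0.4  0.4  2.   0.1 -2.6 -2.2  1.8 -3.7 -0.5 -1. ]
(1, 0) [0.5904 0.0796 0.1422]
(0, 1) [0.5892 0.0816 0.1398]
grip world [0.48974428 0.06749032 0.12      ] loader -0.10113944360314647 0.0008894880874145122
blue [[0.51557192 0.13588528 0.082     ]]
timer [0.558 0.374 0.059]
tip_box [ 0.647 -0.407  0.107]
dish [0.606 0.094 0.015]
```

```bash
cat >> h.py <<'E'
from scipy.spatial.transform import Rotation as Ro
S=(.59,.0805,.141)
def go(lx,ly,z,s=S):
    o=status.get_obs(); R=Ro.from_euler('xyz',o['eef_rot']); p=L2W(s,[[lx,ly,z]])[0]
    D=Ro.from_euler('xyz',[np.pi,0,s[2]])
    print('target',p.round(4),'shift',(R.inv().apply(p-o['ee_pos'])/.5).round(4),'turn',((R.inv()*D).as_rotvec()/(np.pi/2)).round(4))
def inL(s=S):
    o=status.get_obs(); d=o['ee_pos'][:2]-s[:2]; c,q=np.cos(s[2]),np.sin(s[2])
    print('t',round(o['time_s'],2),'loader frame',np.round([c*d[0]+q*d[1],-q*d[0]+c*d[1],o['ee_pos'][2]],4),'rot',o['eef_rot'].round(3),'F',o['force'].round(1),'w',o['grip_width'].round(4),'gf',o['grip_force'].round(1))
E
python3 -c "
from h import *
go(-.17,0,.2)"
```

```text
target [0.4217 0.0566 0.2   ] shift [ 0.8469 -1.0173  0.0109] turn [0.     0.     0.0571]
```

```bash
python3 -m pendant '[0.43,-0.5,0,0,0,0.03,-1, 0.43,-0.5,0,0,0,0.03,-1, 0.43,-0.5,0,0,0,0.03,-1, 0.43,-0.5,0,0,0,0.03,-1, 0.84,-1.0,0,0,0,0.057,-1, 0.84,-1.0,0,0,0,0.057,-1, 0.84,-1.0,0,0,0,0.057,-1, 0.84,-1.0,0,0,0,0.057,-1, 0.84,-1.0,0,0,0,0.057,-1, 0.84,-1.0,0,0,0,0.057,-1, 0.84,-1.0,0,0,0,0.057,-1, 0.84,-1.0,0,0,0,0.057,-1]' 10; python3 -c "
from h import *
inL(); go(-.145,0,.109)"
```

```text
time_s: 2.45
ee_pos: [0.3972, 0.0022, 0.2058]
eef_rot: [3.141, -0.001, 0.142]
force: [1.1, -1.3, -0.0]
grip_width: 0.002
grip_force: 0.0Traceback (most recent call last):
  File "<string>", line 3, in <module>
    inL(); go(-.145,0,.109)
    ~~~^^
  File "h.py", line 22, in inL
    print('t',round(o['time_s'],2),'loader frame',np.round([c*d[0]+q*d[1],-q*d[0]+c*d[1],o['ee_pos'][2]],4),'rot',o['eef_rot'].round(3),'F',o['force'].round(1),'w',o['grip_width'].round(4),'gf',o['grip_force'].round(1))
                                                                                                                                                                    ^^^^^^^^^^^^^^^^^^^^^
AttributeError: 'float' object has no attribute 'round'
```

```bash
sed -i "s/o\['grip_width'\].round(4)/round(o['grip_width'],4)/;s/o\['grip_force'\].round(1)/round(o['grip_force'],1)/" h.py; python3 -c "
from h import *
p=vision.camera('wrist'); save(p,'w1.png'); inL(); go(-.145,0,.109); print(p['K'])"
```

```text
t 2.5 loader frame [-0.1993 -0.0455  0.2057] rot [-3.14e+00 -2.00e-03  1.46e-01] F [-0.4  1.7 -1.6] w 0.0002 gf 0.0
target [0.4464 0.0601 0.109 ] shift [ 0.1087 -0.0903  0.1938] turn [-0.0008 -0.0011  0.0031]
[[309.70691629   0.         312.59270066]
 [  0.         309.70691629 200.16722552]
 [  0.           0.           1.        ]]
```

View pics/w1.png

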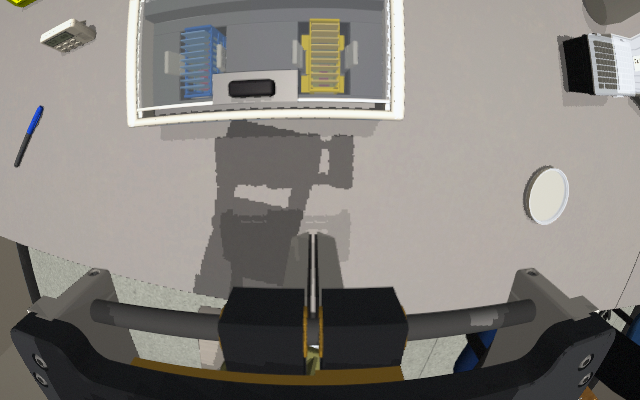

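The wrist view shows the grip block at (251,88), blue on the left at (200,60) and yellow on the right at (325,50). That agrees with the fit. Next I'll go to the pre-push pose.

```bash
python3 -m pendant '[0.108,-0.09,0,0,0,0,-1, 0.108,-0.09,0.1,0,0,0,-1, 0.108,-0.09,0.19,0,0,0,-1, 0.108,-0.09,0.19,0,0,0,-1, 0.108,-0.09,0.19,0,0,0,-1]'; python3 -c "
from h import *
inL(); p=vision.camera('wrist'); save(p,'w2.png')"
```

```text
time_s: 3.0
ee_pos: [0.4438, 0.0519, 0.1115]
eef_rot: [-3.142, 0.001, 0.141]
force: [-0.5, 0.5, 1.0]
grip_width: 0.0004
grip_force: 0.0
t 3.0 loader frame [-0.1487 -0.0078  0.1115] rot [-3.142e+00  1.000e-03  1.410e-01] F [-0.5  0.5  1. ] w 0.0004 gf 0.0
```

View pics/w2.png

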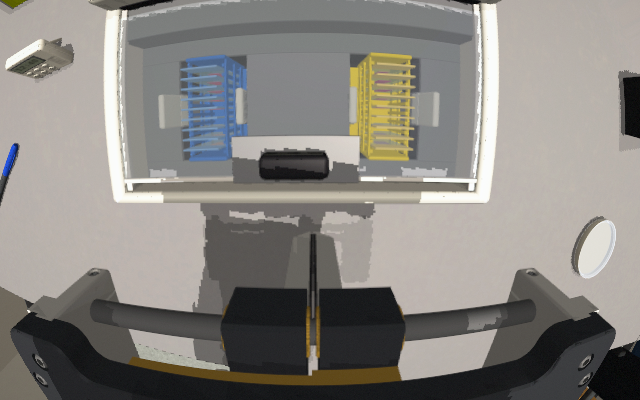

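The grip centre is at column 294 and the fingers are at 313, so I need about 10 mm more to the left before pushing.

```bash
python3 -m pendant '[0,-0.02,0,0,0,0,-1, 0.04,-0.02,0,0,0,0,-1, 0.07,-0.02,0,0,0,0,-1, 0.1,-0.02,0,0,0,0,-1, 0.13,-0.02,0,0,0,0,-1, 0.16,-0.02,0,0,0,0,-1, 0.19,-0.02,0,0,0,0,-1, 0.22,-0.02,0,0,0,0,-1, 0.22,-0.02,0,0,0,0,-1]'; python3 -c "
from h import *
inL()"; python3 -m pendant '[0.02,0,0,0,0,0,-1, 0.03,0,0,0,0,0,-1,0.03,0,0,0,0,0,-1]';  python3 -c "
from h import *
inL(); p=vision.camera('wrist'); save(p,'w3.png')"
```

```text
time_s: 3.95
ee_pos: [0.5527, 0.078, 0.1123]
eef_rot: [3.141, -0.003, 0.141]
force: [-0.2, 0.7, 0.5]
grip_width: 0.0003
grip_force: 0.0
t 3.95 loader frame [-0.0373  0.0027  0.1123] rot [ 3.141e+00 -3.000e-03  1.410e-01] F [-0.2  0.7  0.5] w 0.0003 gf 0.0
time_s: 4.25
ee_pos: [0.5666, 0.0798, 0.1109]
eef_rot: [3.142, -0.001, 0.141]
force: [-0.2, 0.6, -0.7]
grip_width: 0.0004
grip_force: 0.0
t 4.25 loader frame [-0.0233  0.0026  0.1109] rot [ 3.142e+00 -1.000e-03  1.410e-01] F [-0.2  0.6 -0.7] w 0.0004 gf 0.0
```

View pics/w3.png

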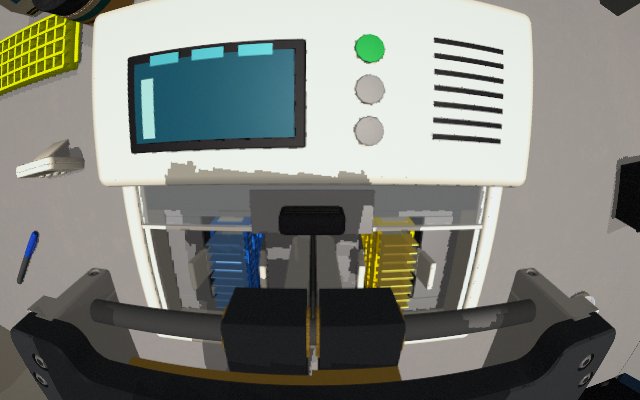

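The cover is moving: its front edge is at row 227 and the grip is at (312,220). I'll continue until the force rises at the stop.

```bash
for i in 1; do python3 -m pendant '[0.01,0,0,0,0,0,-1, 0.02,0,0,0,0,0,-1,0.02,0,0,0,0,0,-1]'|grep -A0 -E "ee_pos|force"; python3 -m pendant '[0.006,0,0,0,0,0,-1, 0.012,0,0,0,0,0,-1,0.012,0,0,0,0,0,-1]'|grep -E "ee_pos|force";  done; python3 -c "
from h import *
inL()"
```

```text
ee_pos: [0.5765, 0.0811, 0.1104]
--
force: [0.2, 0.2, -0.0]
--
grip_force: 0.0
ee_pos: [0.5803, 0.0816, 0.1103]
force: [-17.1, -3.4, 10.0]
grip_force: 8.6
t 4.9 loader frame [-0.0095  0.0025  0.1103] rot [3.142 0.005 0.141] F [-17.1  -3.4  10. ] w 0.0005 gf 8.6
```

The stop is reached at about 17 N. I'll hold briefly, back off, rise and move over the blue bay with the fingers set to about 78 mm.

```bash
python3 -m pendant '[0,0,0,0,0,0,-1, 0,0,0,0,0,0,-1, -0.05,0,0,0,0,0,-1, -0.11,0,-0.06,0,0,0,-1, -0.11,-0.06,-0.16,0,0,0,0.66, -0.11,-0.125,-0.16,0,0,0,0.66, -0.11,-0.125,-0.16,0,0,0,0.66, -0.11,-0.125,-0.16,0,0,0,0.66]' ; python3 -c "
from h import *
inL(); p=vision.camera('wrist'); save(p,'w4.png'); np.savez('w4.npz',R=p['R'],t=p['t'],K=p['K'])
for n in ('blue','blue_l','blue_r','blue_pinch'):
    for s in silhouettes(n,p)[:3]: print(n,round(s['score'],2),s['extent'])
q=vision.camera('top'); save(q,'top2.png')"
```

```text
time_s: 5.7
ee_pos: [0.5187, 0.1364, 0.1904]
eef_rot: [3.141, -0.0, 0.143]
force: [0.3, 0.5, -0.3]
grip_width: 0.0289
grip_force: 0.0
t 5.7 loader frame [-0.0627  0.0653  0.1904] rot [ 3.141 -0.     0.143] F [ 0.3  0.5 -0.3] w 0.0289 gf 0.0
blue 0.95 [277.5, 153.5, 341.9, 230.6]
blue 0.87 [326.4, 172.3, 343.3, 211.1]
blue 0.66 [276.5, 167.6, 294.0, 214.1]
blue_l 0.95 [277.5, 153.5, 341.9, 230.6]
blue_l 0.87 [326.4, 172.3, 343.3, 211.1]
blue_l 0.66 [276.5, 167.6, 294.0, 214.1]
blue_r 0.95 [277.5, 153.5, 341.9, 230.6]
blue_r 0.87 [326.4, 172.3, 343.3, 211.1]
blue_r 0.66 [276.5, 167.6, 294.0, 214.1]
blue_pinch 0.6 [275.1, 157.3, 343.8, 237.0]
```

View pics/w4.png

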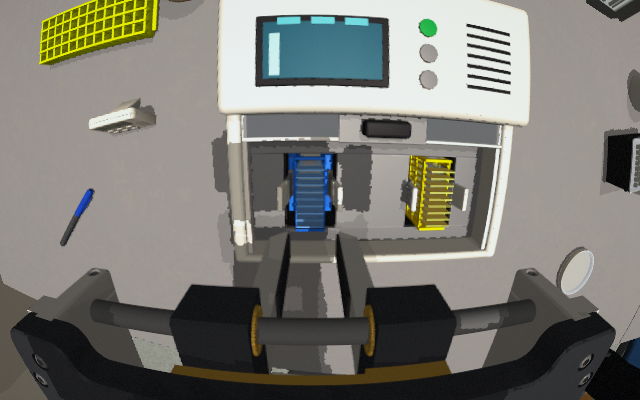

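The cover is open with the grip against the housing at (385,128). The blue pads are at (284,191) and (335,192). I'll locate the pad midpoint with the fisheye model.

Run:
```python
from h import *
d=np.load('w4.npz'); K,R,t=d['K'],d['R'],d['t']; c=-R.T@t
def ray(u,v,z):
    a=np.array([u-K[0,2],v-K[1,2]])/K[0,0]; r=np.hypot(*a)
    x=np.r_[np.sin(r)*a/max(r,1e-9),np.cos(r)]; w=R.T@x; return c+w*(z-c[2])/w[2]
def L(p):
    e=p[:2]-S[:2]; q=S[2]; return np.round([np.cos(q)*e[0]+np.sin(q)*e[1],-np.sin(q)*e[0]+np.cos(q)*e[1]],4)
for n,u,v,z in [('padL out',276.5,191,.092),('padR out',343.3,191.5,.092),('cassette top L',294,153.5,.091),('cas bot R',329,230.6,.091),('back wall frontL corner of housing',219,110,.131),('housing fr',527,125,.131),('front wall L outer',238,262,.1),('front wall R outer',493,254,.1)]:
    print(n,L(ray(u,v,z)))
inL(); go(-.066,.065,.12)
```

```text
padL out [-0.0536  0.0996]
padR out [-0.054   0.0375]
cassette top L [-0.0187  0.0829]
cas bot R [-0.0934  0.0501]
back wall frontL corner of housing [0.0224 0.1393]
housing fr [ 0.0204 -0.1279]
front wall L outer [-0.1245  0.1404]
front wall R outer [-0.1216 -0.1328]
t 6.0 loader frame [-0.0628  0.0643  0.19  ] rot [3.142e+00 1.000e-03 1.400e-01] F [-0.   0.7  0.3] w 0.053 gf 0.0
target [0.5155 0.1356 0.12  ] shift [-0.0062 -0.0013  0.1401] turn [ 0.      0.0005 -0.0005]
```

```bash
python3 -m pendant '[0.006,-0.007,0.06,0,0,0,0.66, 0.006,-0.007,0.12,0,0,0,0.66, 0.006,-0.007,0.12,0,0,0,0.66,0.006,-0.007,0.12,0,0,0,0.66]' ; python3 -c "
from h import *
inL(); p=vision.camera('wrist'); save(p,'w5.png'); np.savez('w4.npz',R=p['R'],t=p['t'],K=p['K'])
inL()
for s in silhouettes('blue',p)[:3]: print(round(s['score'],2),s['extent'])
"
```

```text
time_s: 6.4
ee_pos: [0.5213, 0.1396, 0.131]
eef_rot: [3.142, 0.0, 0.141]
force: [0.1, 0.1, 0.3]
grip_width: 0.0778
grip_force: 0.0
t 6.4 loader frame [-0.0597  0.0682  0.131 ] rot [3.142 0.    0.141] F [0.1 0.1 0.3] w 0.0778 gf 0.0
t 6.45 loader frame [-0.0592  0.0683  0.1318] rot [-3.142e+00 -1.000e-03  1.410e-01] F [-0.2 -0.7  0.7] w 0.0778 gf 0.0
0.91 [270.6, 185.1, 294.6, 240.9]
0.78 [273.0, 166.0, 354.1, 261.8]
0.76 [332.0, 186.0, 353.5, 240.3]
```

View pics/w5.png

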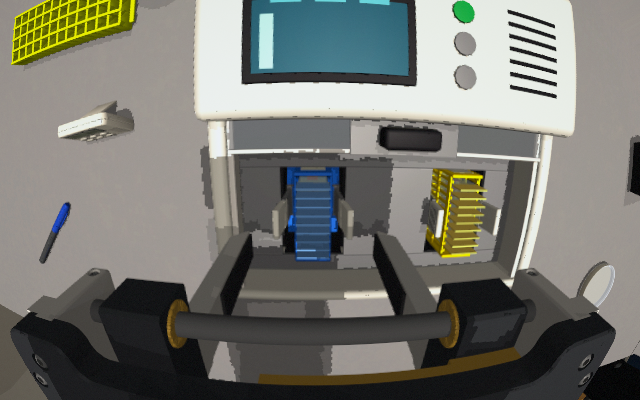

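Run:
```python
from h import *
d=np.load('w4.npz'); K,R,t=d['K'],d['R'],d['t']; c=-R.T@t
def ray(u,v,z):
    a=np.array([u-K[0,2],v-K[1,2]])/K[0,0]; r=np.hypot(*a)
    x=np.r_[np.sin(r)*a/max(r,1e-9),np.cos(r)]; w=R.T@x; return c+w*(z-c[2])/w[2]
def L(p):
    e=p[:2]-S[:2]; q=S[2]; return np.round([np.cos(q)*e[0]+np.sin(q)*e[1],-np.sin(q)*e[0]+np.cos(q)*e[1]],4)
for n,u,v,z in [('tip L',251,234,.131),('tip R',375,234,.131),('padL t',273,205,.092),('padL b',273,238,.092),('padR t',353,205,.092),('padR b',353,238,.092),('housing L',197,118,.131),('housing R',573,134,.131),('front L',216,295,.1),('front R',525,283,.1),('blue near',312,261,.091)]:
    print(n,L(ray(u,v,z)))
i=cv2.imread('pics/w5.png')[150:310,190:440]; cv2.imwrite('pics/w5c.png',cv2.resize(i,None,fx=3.2,fy=3.2,interpolation=cv2.INTER_CUBIC))
```

```text
tip L [-0.0525  0.1079]
tip R [-0.0526  0.0294]
padL t [-0.0455  0.0982]
padL b [-0.0721  0.0994]
padR t [-0.0455  0.039 ]
padR b [-0.0721  0.0379]
housing L [0.021  0.1379]
housing R [ 0.0217 -0.1271]
front L [-0.122   0.1497]
front R [-0.1226 -0.1355]
blue near [-0.0923  0.0694]
```

View pics/w5c.png

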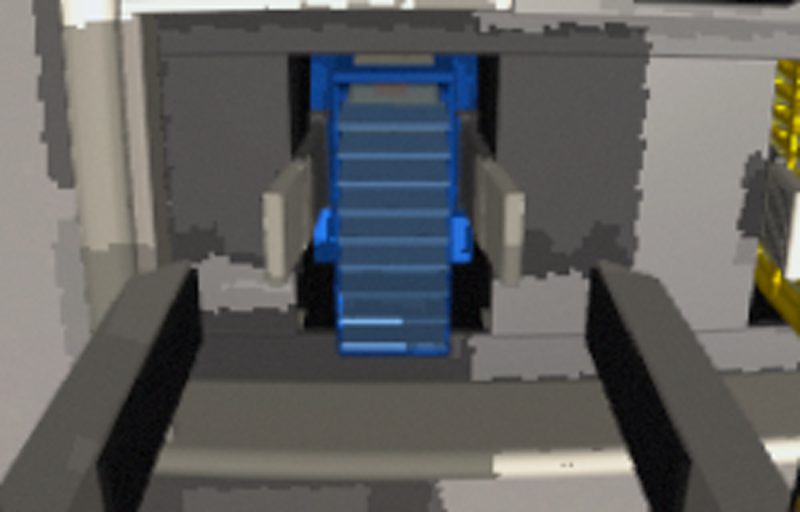

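The fingers straddle the pads: the crop shows pads at columns 265 and 524, fingers at 200 and 588, both with midpoint about 394. In x, the pad mid-length is at about -0.060, and the tool is at -0.059. I'll descend straight to z≈0.069 and pinch.

```bash
python3 -m pendant '[0,0,0.05,0,0,0,0.66, 0,0,0.1,0,0,0,0.66, 0,0,0.124,0,0,0,0.66, 0,0,0.124,0,0,0,0.66]' 20; python3 -m pendant '[0,0,0,0,0,0,0.2, 0,0,0,0,0,0,0, 0,0,0,0,0,0,-0.2, 0,0,0,0,0,0,-0.4, 0,0,0,0,0,0,-0.4, 0,0,0,0,0,0,-0.4]' 20; python3 -c "
from h import *
inL()"
```

```text
time_s: 6.9
ee_pos: [0.521, 0.1398, 0.0681]
eef_rot: [3.142, 0.001, 0.141]
force: [-0.8, 0.2, 0.4]
grip_width: 0.0775
grip_force: 0.0
time_s: 7.5
ee_pos: [0.5218, 0.1398, 0.0694]
eef_rot: [3.141, -0.002, 0.141]
force: [0.8, -1.9, 6.8]
grip_width: 0.0414
grip_force: 20.1
t 7.5 loader frame [-0.0592  0.0683  0.0694] rot [ 3.141e+00 -2.000e-03  1.410e-01] F [ 0.8 -1.9  6.8] w 0.0414 gf 20.1
```

```bash
python3 -m pendant '[0,0,0,0,0,0,-0.6, 0,0,0,0,0,0,-0.6, 0,0,-0.01,0,0,0,-0.6, 0,0,-0.02,0,0,0,-0.6, 0,0,-0.03,0,0,0,-0.6, 0,0,-0.03,0,0,0,-0.6]' 30
```

```text
time_s: 8.1
ee_pos: [0.5214, 0.14, 0.0842]
eef_rot: [-3.142, -0.001, 0.141]
force: [-0.4, -0.1, -3.3]
grip_width: 0.0405
grip_force: 29.9
```

The load reads only the cassette's weight (about 3 N), so the catches have let go. I'll continue up.

```bash
python3 -m pendant '[0,0,-0.03,0,0,0,-0.6, 0,0,-0.06,0,0,0,-0.6, 0,0,-0.1,0,0,0,-0.6, 0,0,-0.14,0,0,0,-0.6, 0,0,-0.18,0,0,0,-0.6, 0,0,-0.22,0,0,0,-0.6, 0,0,-0.26,0,0,0,-0.6, 0,0,-0.29,0,0,0,-0.6, 0,0,-0.3,0,0,0,-0.6, 0,0,-0.3,0,0,0,-0.6, 0,0,-0.3,0,0,0,-0.6, 0,0,-0.3,0,0,0,-0.6]'; python3 -c "
from h import *
p=vision.camera('scene'); a=p['pixels'][100:290,180:400]; cv2.imwrite('pics/sf.png',cv2.cvtColor(cv2.resize(a,None,fx=3,fy=3),cv2.COLOR_RGB2BGR)); inL()"
```

```text
time_s: 9.3
ee_pos: [0.5209, 0.1398, 0.2324]
eef_rot: [3.142, 0.002, 0.141]
force: [0.3, 0.1, -3.2]
grip_width: 0.0407
grip_force: 29.9
t 9.35 loader frame [-0.06    0.0685  0.2326] rot [3.142e+00 1.000e-03 1.410e-01] F [-0.5  0.2 -3.1] w 0.0405 gf 29.9
```

View pics/sf.png

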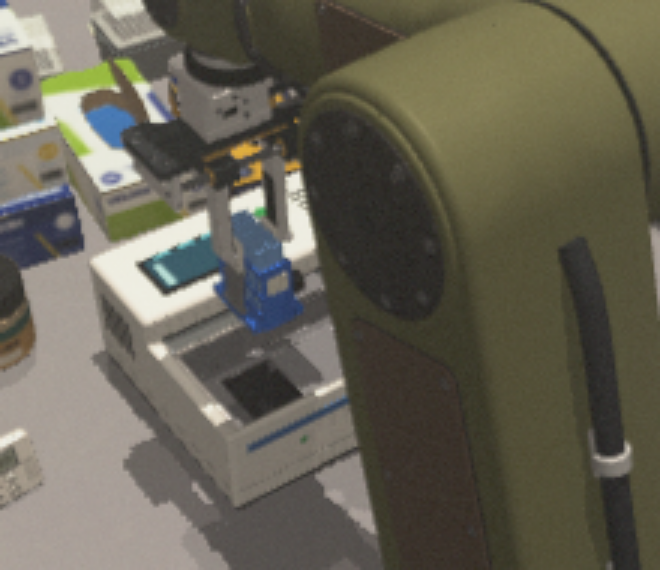

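The crop shows the blue cassette upright in the fingers at (258,280), above the empty bay at (262,385), so I'm handing in.

```bash
python3 -c "
from station import order
print(order.hand_in())"
```

```text
the job is handed in; nothing more can be done
None
```

I pushed the cover back to its stop and lifted the blue cassette out. It was held upright by its squeezed catches with its underside about 175 mm above the bench. I handed the job in at about 9.4 s; no verdict came back, and I did not re-check the yellow cassette, tip box, timer or dish at the end.

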